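Swing the orange-handled parts pan's handle in, clear of the next pan

TASK

On the grey stand, the orange-handled parts pan has its handle sticking out over the pan beside it. Swing that handle inward, without lifting the pan off its mat, until it points along the yellow stripe painted in front of the pan's own mat. Leave the pan standing on its mat, let go of it, and leave the blue-handled and white-handled pans as they are.

Things in the scene. Friction and masses are not known exactly. Their poses are not given: they have to be found in the camera images.
- pan_orange: Loose steel pan of nuts, 0.4-0.85 kg, to be turned. Origin: centre of its round underside; z up, +x out along the handle. Bottom 116 mm across; rim 130 mm across, 52 mm up. Orange grip: level bar 20 mm wide, 16 mm tall, from x = 85 to 195 mm, centre line 85 mm above the underside (above all rims). On the middle or the -y mat; handle starts roughly along the stand's +y. Slides with friction.
- stand: Fixed grey plate, 300 (x) by 700 mm (y). Origin: underside, middle of the edge nearest the robot; +x away from the robot, +y to its left. Three black rubber mats, 170 mm across, at x = 200, y = -220, 0, 220 mm, tops 12 mm up; a pan stands on each, within 10 mm of centre. From each mat a 14 mm wide yellow stripe runs towards the robot along -x: the way a handle should point.
- pan_blue: Bystander: loose shallow steel pan, blue handle. Origin: centre of its underside; +x out along the handle. Rim 136 mm across, 36 mm high; grip of the same size and height as the orange one. Its handle already points roughly along its stripe, towards the robot.
- pan_white: Bystander: loose small steel pan, white handle. Origin: centre of its underside; +x out along the handle. Rim 108 mm across, 56 mm high; grip of the same size and height as the orange one. Its handle already points roughly along its stripe, towards the robot.

How it is judged:
At the end, for the whole second after the job is handed in: The orange handle points towards the robot within 12 degrees of the stripes; its pan stands flat and still within 40 mm of where it started; the blue- and white-handled pans are within 20 mm of where they started, handles within 17 degrees of the stripes (angle between the x axis of pan_orange and the x axis of stand, either way round below 0.21 rad and x of stand in the frame of pan_orange above 0 m and distance of pan_orange from where it was at the start of the episode below 0.04 m and angle between pan_orange's own z axis and vertical below 0.05 rad and linear speed of pan_orange below 0.02 m/s and angle between the x axis of each of pan_blue, pan_white and the x axis of stand, either way round below 0.3 rad and distance of each of pan_blue, pan_white from where it was at the start of the episode below 0.02 m); the robot touches nothing.
It fails at once if the orange-handled pan is lifted more than 25 mm off its mat (z of pan_orange in the frame of stand above 0.037 m).
It fails at once if the orange-handled pan is tipped more than 20 degrees (angle between pan_orange's own z axis and vertical above 0.35 rad).
It fails at once if a neighbouring pan is pushed more than 20 mm (distance of any of pan_blue, pan_white from where it was at the start of the episode above 0.02 m).
It also fails if it takes over 32 s, if anything falls off the work surface, if the arm or the gripper's body presses on something with over 40 N, if the wrist force passes 120 N, or if a joint passes its speed limit or range.

ROBOT

A 6-joint arm with a two-finger parallel gripper is mounted at the origin on the work surface. World frame = base frame: x ahead of the robot, y to its left, z up, the work surface at z = 0. Lengths are in m, angles in rad, forces in N, time in s.
With the tool pointing down it reaches from about 0.35 to 0.975 m from the base axis. Payload 17.4 kg.
Tool frame: the origin (TCP) lies between the finger pads; the fingertips stand 19 mm ahead of it and the grasp point (between the pads) is the TCP; x points along the fingers, y is the direction in which the jaws open and shut, and the axes are right-handed (so a half turn about x gives the same grasp; the last joint's range is limited). The gripper opens to 85 mm and grips with 20 to 120 N. Pads are 22 mm wide; open, the fingers measure 114 mm over their backs; the gripper's body (76 mm by 85 mm) begins 54 mm behind the grasp point. The pads swing forward as they close: fully open they stand 13 mm farther back than shut.
Start: joints at [1.292, 0.116, 1.442, -0, 1.584, -0.038], TCP at [0.161, 0.656, 0.211] pointing down, gripper open.
Joint ranges: [-2.83, 2.83], [-0.83, 2.19], [0.07, 2.5], [-1.14, 4.28], [0.01, 3], [-2.97, 2.97]. Speed limits (rad/s): [1.89, 1.89, 2.22, 3.14, 3.14, 3.14].

INTERFACE

Orientations are given as a unit quaternion [x, y, z, w].
In Python, from workcell import arm, imaging, close_job gives the robot as it stands. The module is installed in compiled form; this text tells all that it offers.
- The arm moves only by the tool drive_tool, never from a script. Its argument "deltas" is a list of rows, each a list of 3 entries, a list of its own where there are three numbers: the opening in per cent of the stroke, from 0 (shut) to 100 (fully open), then the shift along the tool's x, y, z in mm, then the turn about the tool's x in rad. A call has 1 to 20 rows; each row shifts and turns the pose as measured when the row begins, along the tool's axes as they then stand; what a row does not reach is not made up. A row lasts 1/8 s, in which the tool goes at most 62.5 mm and 10.7 degrees, less where a joint would pass 70% of its speed; a pose out of reach is approached as far as the arm can. A call with a gripper value outside its range is refused whole. The fingers move at their own pace and stop on an object; "newtons" is the grip in N (left out, the last holds). Time passes only in rows, so rows that do not move let the fingers close. It gives the time, the measured TCP pose, the force and the opening at its end, in the units of the state.
- arm.state(): the state, without advancing time (a new reading comes with each control period).
- imaging.snapshot(name): name is "side" or "top" or "wrist"; returns a dict with "color" (400x640x3 uint8, blue, green, red), "depth" (400x640 float32, m along the optical axis (not along the pixel's ray), 0 where there is no reading), "camera_matrix" (3x3 intrinsics, pixels), "rvec" (rotation vector, rad) and "tvec" (3), from world to camera coordinates, as OpenCV has them. Camera axes: x right, y down, z forward; pixel columns grow to the right and rows downward; lengths in m; the calibration is good to about 2 mm. A picture is of the moment at which its call begins.
- close_job(): hands the job in, once; it reports no verdict.
The state is a dict: "time_s": time; "joints": joint angles; "dq": joint speeds; "joint_torque": joint torques, N m; "tcp_pos": TCP position; "tcp_rot": TCP orientation; "force": force on the tool from outside, world axes, zero at the start; "wrist_torque": the same for the moment, N m; "width": opening from 0.0 (shut) to 1.0 (fully open).
Only numpy, scipy, OpenCV 4.12 (cv2) and the standard library are available. Lean on these libraries where they do the work, as an engineer would, in place of code of your own. Each camera call takes 0.05 s, during which the arm holds its last target.

## Working session

There is one attempt and no reset: what is moved stays moved. The work goes in short steps, Python scripts to look and compute and a tool call to move; the robot and the scene stay as the last step left them, time stands still between calls to the robot, and variables do not carry over. Pictures are saved under pics/ and viewed, and the job is handed in when it is done.

Besides the shell and the picture viewer there is one more tool, called after ">>>" as name(argument=value, ...) on one line, values as JSON. drive_tool: Moves the arm, as the interface text tells. Its arguments: {"type":"object","properties":{"deltas":{"type":"array","items":{"type":"array"}},"newtons":{"type":"number"}},"required":["deltas"]}

```bash
mkdir -p pics
cat > h.py <<'E'
import numpy as np,cv2
from workcell import arm,imaging
def snap(n,f=None):
    s=imaging.snapshot(n)
    if f: cv2.imwrite('pics/'+f,s['color'])
    return s
def cam(s):
    R,_=cv2.Rodrigues(np.array(s['rvec'],float)); return R,np.array(s['tvec'],float).ravel(),np.array(s['camera_matrix'])
def ray(s,uv,z):
    R,t,K=cam(s); C=-R.T@t; d=R.T@np.linalg.inv(K)@np.array([uv[0],uv[1],1.]); return C+d*(z-C[2])/d[2]
def cloud(s):
    R,t,K=cam(s); d=s['depth']; v,u=np.indices(d.shape); p=np.stack([(u-K[0,2])/K[0,0]*d,(v-K[1,2])/K[1,1]*d,d],-1); return (p-t)@R
E
python3 - <<'E'
from h import *
for n in('top','side','wrist'):
    s=snap(n,n+'1.png'); R,t,K=cam(s); print(n,-R.T@t,K[0,0])
print(arm.state())
E
```

```text
top [0.42333982 0.05643904 0.86323648] 418.76372808989123
side [0.34374562 0.52596747 0.58811905] 402.50154129065896
wrist [0.0894768  0.67200629 0.37289353] 338.3842408437538
{'time_s': 0.15, 'joints': array([ 1.29218702e+00,  1.16354973e-01,  1.44209319e+00, -3.84583519e-06,
        1.58398009e+00, -3.78155665e-02]), 'dq': array([ 0.00065593, -0.00211483, -0.00291095, -0.00020259, -0.00028345,
       -0.00119896]), 'joint_torque': array([ 1.87474296e-03, -7.32500339e+01, -6.32850337e+01,  9.83373383e-06,
        4.76530142e-03, -4.69606766e-05]), 'tcp_pos': array([0.16094793, 0.65537469, 0.21025738]), 'tcp_rot': array([ 0.08463598,  0.70203321, -0.08521988,  0.7019428 ]), 'force': array([ 0.32414297, -0.1133266 ,  1.09471702]), 'wrist_torque': array([-0.03582764,  0.02319881, -0.00153361]), 'width': 1.000292459581402}
```

View pics/top1.png

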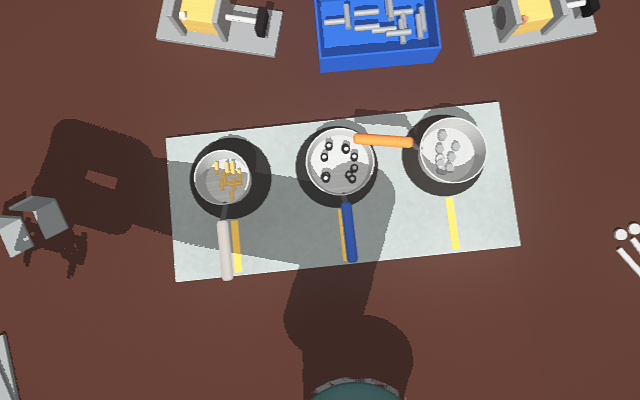

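View pics/side1.png

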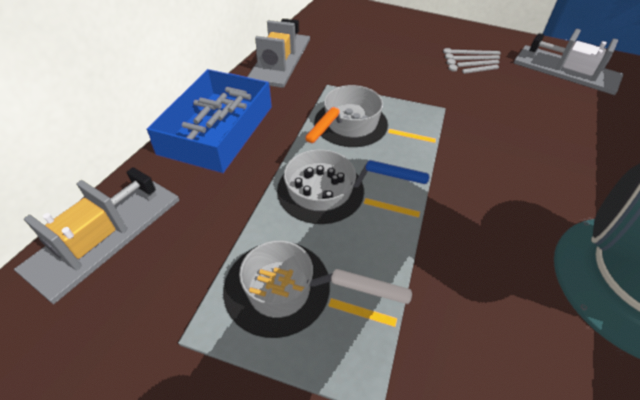

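The top view shows the orange pan on the right (-y) mat, centre about (451,149). Its handle runs left from about (413,142) to (355,138), over the edge of the blue pan. The blue handle is at (349,232), the white at (226,250), and the free yellow stripe at (453,223).

Run:
```python
from h import *
s=snap('top'); P=cloud(s); c=s['color']; hsv=cv2.cvtColor(c,cv2.COLOR_BGR2HSV)
def comp(m,n=3):
    k,l,st,ce=cv2.connectedComponentsWithStats(m.astype(np.uint8)); 
    return [l==i for i in np.argsort(-st[1:,4])[:n]+1]
def show(n,m,z=None):
    v,u=np.nonzero(m); zz=np.median(P[m][:,2]) if z is None else z
    r=cv2.minAreaRect(np.stack([u,v],1).astype(np.float32)); b=cv2.boxPoints(r)
    W=np.array([ray(s,q,zz)[:2] for q in b]); 
    e=[W[1]-W[0],W[2]-W[1]]; e.sort(key=np.linalg.norm)
    print(n,len(u),'px',r[0],'z med',np.median(P[m][:,2]).round(4),'ctr',W.mean(0).round(4),'size',[np.linalg.norm(x).round(4) for x in e],'ang',np.degrees(np.arctan2(e[1][1],e[1][0])).round(2))
H,S,V=[hsv[...,i].astype(int) for i in range(3)]
row,col=np.indices(H.shape)
roi=(row>90)&(row<290)&(col>150)&(col<530)
show('orange',comp(roi&(H<16)&(S>170)&(V>170))[0])
show('blue',comp(roi&(H>100)&(H<130)&(S>150))[0])
for m in comp(roi&(H>16)&(H<35)&(S>100)): show('yel',m)
show('stripe',comp(roi&(H>20)&(H<35)&(S>100)&(col>430))[0])
# pan rims by depth
st=P[260:270,200:280].reshape(-1,3); print('stand z',np.median(P[235:245,480:500][...,2]),'mat',np.median(P[150:170,408:412][...,2]))
for n,(cx,cy) in dict(o=(451,149),b=(340,160),w=(222,178)).items():
    m=((col-cx)**2+(row-cy)**2<50**2)&(P[...,2]>0.045)&(P[...,2]<.083)
    q=P[m]; print(n,len(q),np.percentile(q[:,2],[50,90,99]).round(4))
    zt=np.percentile(q[:,2],90); q=q[abs(q[:,2]-zt)<.006]
    (x,y),r=cv2.minEnclosingCircle((q[:,:2]*1000).astype(np.float32)); print('  circ',x,y,r)
# stand
m=comp(((H>60)&(S<50)&(V>60))&(row>90)&(row<290)&(col>150)&(col<530),1)[0]
show('stand',m)
# full stand bright triangle
cv2.imwrite('pics/crop.png',cv2.resize(c[90:290,150:530],None,fx=2.1,fy=2.1))
a=arm.state(); from scipy.spatial.transform import Rotation as Ro
print(Ro.from_quat(a['tcp_rot']).as_matrix().round(3),a['time_s'])
```

```text
orange 94 px (383.0534362792969, 136.4501190185547) z med 0.1039 ctr [ 0.6058 -0.0398] size [np.float64(0.0096), np.float64(0.1067)] ang -91.58
blue 578 px (348.96929931640625, 231.74371337890625) z med 0.1038 ctr [0.4306 0.0217] size [np.float64(0.018), np.float64(0.1068)] ang -172.84
yel 362 px (235.9482879638672, 245.8793182373047) z med 0.0104 ctr [0.3998 0.2464] size [np.float64(0.0145), np.float64(0.1052)] ang -173.33
yel 353 px (230.4482879638672, 179.87930297851562) z med 0.0258 ctr [0.5327 0.2586] size [np.float64(0.0468), np.float64(0.075)] ang -19.81
yel 344 px (452.1876525878906, 223.0426025390625) z med 0.0103 ctr [ 0.4516 -0.1906] size [np.float64(0.0133), np.float64(0.1042)] ang -173.32
stripe 344 px (452.1876525878906, 223.0426025390625) z med 0.0103 ctr [ 0.4516 -0.1906] size [np.float64(0.0133), np.float64(0.1042)] ang -173.32
stand z 0.009614817397768646 mat 0.011746559732966708
o 806 [0.0602 0.0645 0.0747]
  circ 591.0591430664062 -174.91522216796875 68.85047912597656
b 333 [0.0474 0.0496 0.079 ]
  circ 566.2951049804688 38.509437561035156 70.42984008789062
w 693 [0.0645 0.0686 0.0798]
  circ 526.0846557617188 266.2325744628906 60.823760986328125
stand 30312 px (339.7099914550781, 191.4596710205078) z med 0.0095 ctr [0.5154 0.0389] size [np.float64(0.298), np.float64(0.721)] ang -83.35
[[-0.     0.238  0.971]
 [-0.001  0.971 -0.238]
 [-1.    -0.001 -0.   ]] 0.2
```

View pics/crop.png

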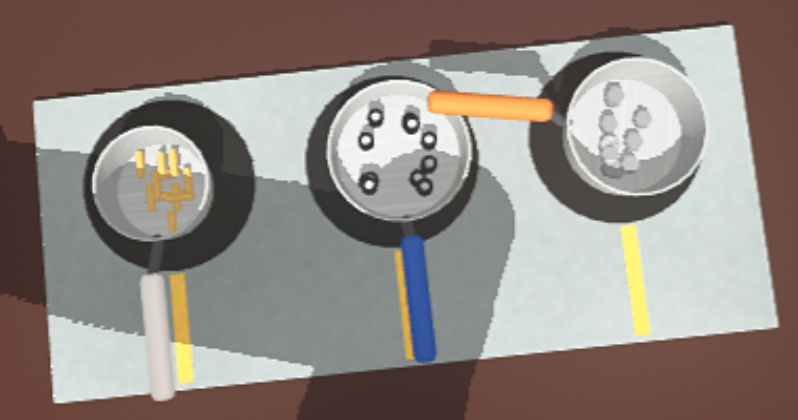

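Run:
```python
from h import *
s=snap('top'); P=cloud(s); c=s['color']; hsv=cv2.cvtColor(c,cv2.COLOR_BGR2HSV)
H,S,V=[hsv[...,i].astype(int) for i in range(3)]
row,col=np.indices(H.shape)
m=(H<22)&(S>130)&(V>120)&(row>120)&(row<160)&(col>340)&(col<425)&(P[...,2]>.085)
q=P[m]; print(len(q)); z=.105
v,u=np.nonzero(m); W=np.array([ray(s,(a,b),z)[:2] for a,b in zip(u,v)])*1000
r=cv2.minAreaRect(W.astype(np.float32)); print(r)
vx,vy,x0,y0=cv2.fitLine(W.astype(np.float32),cv2.DIST_L2,0,.01,.01).ravel(); print('ang',np.degrees(np.arctan2(vy,vx)),x0,y0)
# rim fit: least squares circle on outer boundary with rim z ~.064
for n,(cx,cy),zr in(('o',(451,149),.064),('b',(340,160),.048),('w',(222,178),.068)):
    mm=((col-cx)**2+(row-cy)**2<50**2)&(abs(P[...,2]-zr)<.004)
    v,u=np.nonzero(mm); W=np.array([ray(s,(a,b),zr)[:2] for a,b in zip(u,v)])*1000
    sol=np.linalg.lstsq(np.c_[2*W,np.ones(len(W))],(W**2).sum(1),rcond=None)[0]; 
    print(n,len(W),sol[:2].round(1),np.sqrt(sol[2]+sol[:2]@sol[:2]).round(1))
```

```text
632
((598.817626953125, -39.53622817993164), (107.14185333251953, 20.285602569580078), 86.09620666503906)
ang 85.96407 598.8194 -39.52645
o 388 [ 590.6 -178.1] 62.9
b 339 [568.8  39.2] 65.8
w 320 [532.2 266.7] 52.2
```

>>> drive_tool(deltas=[[70,[0,-32,33],0],[70,[0,-32,33],0],[70,[0,-32,33],0],[70,[0,-32,33],0],[70,[0,-32,33],0],[70,[0,-32,33],0],[70,[0,-32,33],0],[70,[0,-32,33],0],[70,[0,-32,33],0],[70,[0,-32,33],0],[70,[0,-32,33],0],[70,[0,-32,33],0],[70,[0,-32,33],0],[70,[0,-32,33],0],[70,[0,-32,33],0],[70,[0,-32,33],0],[70,[0,-32,33],0],[70,[0,-32,33],0]], newtons=50)

```text
time_s: 2.5
tcp_pos: [0.6118, -0.067, 0.211]
tcp_rot: [0.084, 0.701, -0.083, 0.703]
force: [-0.6, 1.3, -0.3]
width: 0.696
```

>>> drive_tool(deltas=[[70,[0,0,0],0.175],[70,[0,0,0],0.175],[70,[0,0,0],0.175],[70,[0,0,0],0.175],[70,[0,0,0],0.175],[70,[0,0,0],0.175],[70,[0,0,0],0.175],[70,[0,0,0],0.175],[70,[0,0,0],0]])

```text
time_s: 3.62
tcp_pos: [0.6125, -0.0706, 0.2088]
tcp_rot: [-0.527, -0.471, 0.528, -0.471]
force: [-1.0, -1.0, 0.4]
width: 0.701
```

```bash
cat >> h.py <<'E'
from scipy.spatial.transform import Rotation as Ro
def go(target,yaw=None):
    a=arm.state(); M=Ro.from_quat(a['tcp_rot']).as_matrix()
    y=np.degrees(np.arctan2(M[1,1],M[0,1])); d=(np.array(target)-a['tcp_pos'])*1000
    print('t',a['time_s'],'pos',a['tcp_pos'].round(4),'yaw y',y.round(2),'down',M[:,0].round(3),'F',a['force'].round(1),'w',a['width'],'tool delta mm',(M.T@d).round(1),'turn',None if yaw is None else -np.radians(yaw-y).round(4), 'j6',a['joints'][5].round(2))
E
python3 -c "
from h import *
go([.5977,-.0545,.097],-4)"
```

```text
t 3.625 pos [ 0.6125 -0.0706  0.2088] yaw y -6.49 down [-0. -0. -1.] F [-1.  -1.   0.4] w 0.7005638532953853 tool delta mm [111.8 -16.5 -14.3] turn -0.0434 j6 -0.04
```

>>> drive_tool(deltas=[[70,[0,-16,-14],-0.043],[70,[20,0,0],0],[70,[20,0,0],0],[70,[20,0,0],0],[70,[0,0,0],0]])

```text
time_s: 4.25
tcp_pos: [0.5963, -0.0536, 0.1434]
tcp_rot: [-0.513, -0.486, 0.514, -0.485]
force: [0.4, 1.1, -0.4]
width: 0.702
```

```bash
python3 -c "
from h import *
go([.5977,-.0545,.097],-4)
snap('wrist','w2.png');snap('side','s2.png')"
```

```text
t 4.25 pos [ 0.5963 -0.0536  0.1434] yaw y -3.24 down [-0.002  0.    -1.   ] F [ 0.4  1.1 -0.4] w 0.7020063551579535 tool delta mm [46.4  1.6  0.9] turn 0.0133 j6 -0.08
```

View pics/w2.png

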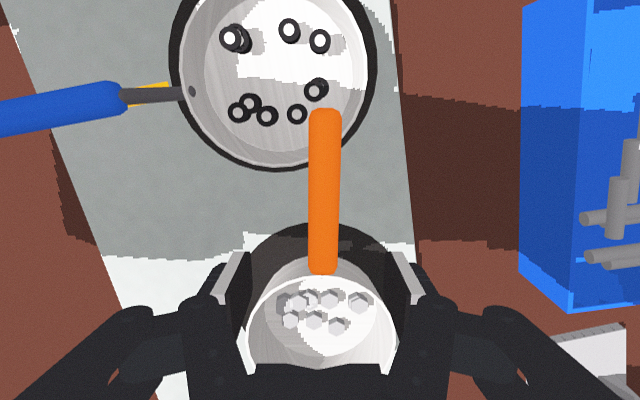

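View pics/s2.png

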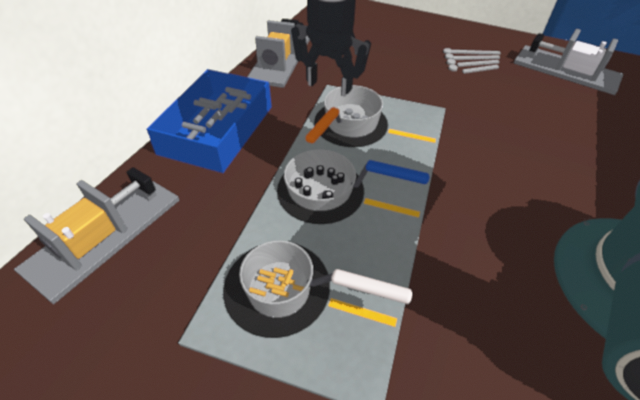

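```bash
python3 -c "
from h import *
s=snap('wrist')
print(ray(s,(323,272),.105),ray(s,(325,110),.105))"
```

```text
[ 0.59905289 -0.09246028  0.105     ] [0.60574272 0.01234744 0.105     ]
```

The wrist view has the handle centred between the fingers, ends at (323,272) and (325,110). Cast to z = 0.105, these give y = -0.092 and 0.012, which agrees with the top view, so I'm descending and gripping.

>>> drive_tool(deltas=[[70,[16,2,1],0.014],[70,[16,1,0],0],[70,[14,1,0],0],[70,[0,0,0],0]])

```text
time_s: 4.9
tcp_pos: [0.602, -0.0553, 0.0975]
tcp_rot: [0.518, 0.481, -0.517, 0.482]
force: [0.1, -0.7, 1.1]
width: 0.699
```

```bash
python3 -c "
from h import *
go([.5977,-.0545,.097],-4)"
```

```text
t 4.9 pos [ 0.602  -0.0553  0.0975] yaw y -4.13 down [ 0.002 -0.    -1.   ] F [ 0.1 -0.7  1.1] w 0.6994222154893056 tool delta mm [ 0.5 -4.3 -0.5] turn -0.0022 j6 -0.06
```

>>> drive_tool(deltas=[[40,[0,-2,0],0],[15,[0,0,0],0],[5,[0,0,0],0],[0,[0,0,0],0],[0,[0,0,0],0]], newtons=40)

```text
time_s: 5.52
tcp_pos: [0.6005, -0.0552, 0.099]
tcp_rot: [0.519, 0.481, -0.517, 0.483]
force: [0.3, -0.4, -0.5]
width: -0.001
```

```bash
python3 -c "
from h import *
go([.5977,-.0545,.097],-4)"
```

```text
t 5.525 pos [ 0.6005 -0.0552  0.099 ] yaw y -4.12 down [ 0.004 -0.001 -1.   ] F [ 0.3 -0.4 -0.5] w -0.001299993869016291 tool delta mm [ 2.  -2.8 -0.5] turn -0.0021 j6 -0.06
```

The gripper shut completely without holding anything, so I'm taking another look.

```bash
python3 -c "
from h import *
snap('wrist','w3.png');snap('side','s3.png');snap('top','t3.png')"
```

```text
(no output)
```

View pics/w3.png

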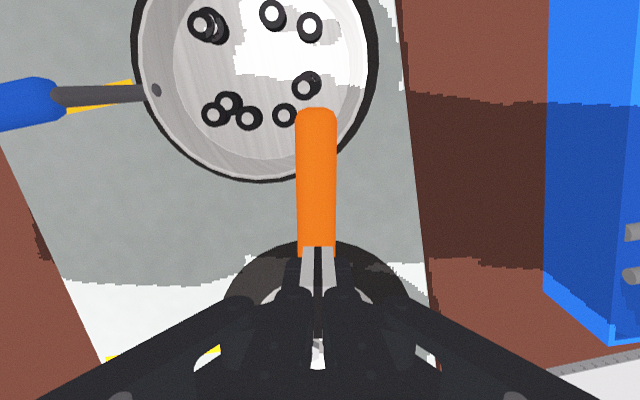

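View pics/s3.png

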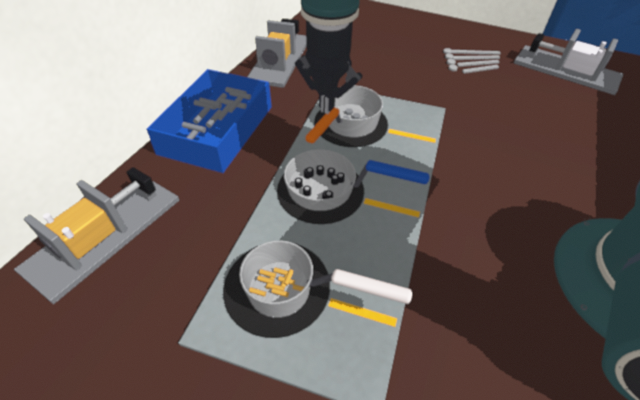

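View pics/t3.png

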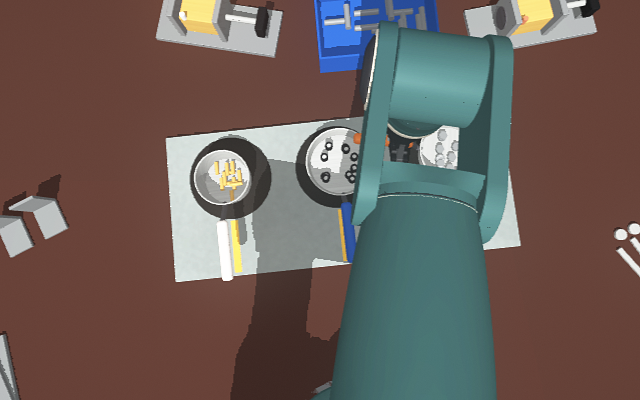

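```bash
python3 -c "
from h import *
a=cv2.imread('pics/t3.png')[100:200,340:500];b=cv2.imread('pics/s3.png')[40:160,250:400]
cv2.imwrite('pics/z3.png',np.hstack([cv2.resize(a,(400,250),interpolation=0),cv2.resize(b,(312,250),interpolation=0)]))
tcp=arm.state()['tcp_pos']
M=Ro.from_quat(arm.state()['tcp_rot']).as_matrix()
for n in('top','side','wrist'):
    s=imaging.snapshot(n)
    for nm,p in (('tcp',tcp),('tip',tcp+M[:,0]*.019),('up60',tcp-M[:,0]*.06)):
        print(n,nm,cv2.projectPoints(p.reshape(1,3),s['rvec'],s['tvec'],s['camera_matrix'],None)[0].ravel().round(0))
    P=cloud(s);hsv=cv2.cvtColor(s['color'],cv2.COLOR_BGR2HSV)
    m=(hsv[...,0]<18)&(hsv[...,1]>180)&(P[...,2]>.085)&(P[...,2]<.2)&(hsv[...,2]>120)
    q=P[m]; print(n,len(q),q.min(0) if len(q) else '',np.median(q,0) if len(q) else '',q.max(0) if len(q) else '')
    m=(abs(P[...,0]-tcp[0])<.04)&(abs(P[...,1]-tcp[1])<.04)&(P[...,2]<.13)&(P[...,2]>.07)
    v,u=np.nonzero(m)
    print('  near tcp',len(v),(P[m][:,2].min(),np.median(P[m],0),u.mean(),v.mean()) if len(v) else '')
"
```

```text
top tcp [391. 140.]
top tip [390. 142.]
top up60 [396. 132.]
top 18 [ 0.58920839 -0.09135164  0.0978131 ] [0.59547866 0.00494514 0.10184815] [0.61233511 0.01336087 0.10423781]
  near tcp 50 (np.float64(0.09290024496895725), array([ 0.59375712, -0.04719097,  0.10318489]), np.float64(394.64), np.float64(141.96))
side tcp [326. 119.]
side tip [326. 127.]
side up60 [327.  93.]
side 367 [ 0.58739987 -0.08579512  0.09336824] [ 0.59655186 -0.02509639  0.10446831] [0.60981633 0.01612302 0.10752889]
  near tcp 303 (np.float64(0.08471746392854163), array([ 0.59462188, -0.04698943,  0.10494907]), np.float64(326.996699669967), np.float64(118.3003300330033))
wrist tcp [317. 244.]
wrist tip [317. 231.]
wrist up60 [316. 314.]
wrist 5520 [ 0.59011205 -0.06232218  0.09762336] [ 0.60263897 -0.01799912  0.10402358] [0.61401706 0.01365834 0.10682682]
  near tcp 3375 (np.float64(0.09752250485381708), array([ 0.60157916, -0.03620359,  0.10420814]), np.float64(316.13481481481483), np.float64(213.24296296296296))
```

View pics/z3.png

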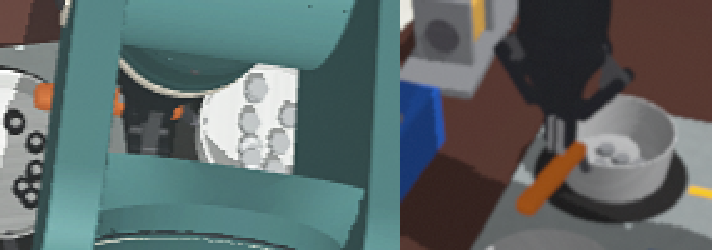

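```bash
python3 -c "
from h import *
s=imaging.snapshot('wrist');P=cloud(s)
for v in range(236,300,4): print(v,[(P[v,u]*1000).round(0).tolist() for u in (309,328)],s['color'][v,309])
s=imaging.snapshot('side');P=cloud(s)
for v in range(84,130,3): print(v,[((P[v,u]*1000).round(0).tolist(),s['color'][v,u].tolist()) for u in (323,329)])
"
```

```text
236 [[597.0, -48.0, 105.0], [607.0, -49.0, 104.0]] [ 34 128 240]
240 [[597.0, -50.0, 104.0], [606.0, -51.0, 104.0]] [ 38 132 241]
244 [[597.0, -52.0, 105.0], [606.0, -53.0, 104.0]] [ 28 127 241]
248 [[598.0, -45.0, 125.0], [606.0, -46.0, 125.0]] [175 177 179]
252 [[598.0, -45.0, 129.0], [606.0, -46.0, 129.0]] [179 177 179]
256 [[598.0, -45.0, 133.0], [605.0, 18.0, 262.0]] [181 180 182]
260 [[598.0, -45.0, 136.0], [606.0, -46.0, 136.0]] [173 175 178]
264 [[598.0, -45.0, 140.0], [605.0, -46.0, 140.0]] [179 181 183]
268 [[598.0, -45.0, 143.0], [605.0, -45.0, 144.0]] [179 177 182]
272 [[598.0, -45.0, 147.0], [605.0, -45.0, 147.0]] [179 181 182]
276 [[598.0, -46.0, 148.0], [605.0, -46.0, 150.0]] [180 182 183]
280 [[598.0, -46.0, 152.0], [605.0, -46.0, 153.0]] [181 182 183]
284 [[598.0, -45.0, 155.0], [605.0, -46.0, 155.0]] [178 177 182]
288 [[598.0, -46.0, 156.0], [605.0, -47.0, 156.0]] [208 206 209]
292 [[598.0, -45.0, 161.0], [605.0, -44.0, 163.0]] [44 36 39]
296 [[599.0, -44.0, 164.0], [605.0, -45.0, 164.0]] [43 41 42]
84 [([604.0, -46.0, 182.0], [35, 32, 32]), ([588.0, -37.0, 192.0], 
[... 562 characters left out ...]
47.0, 139.0], [48, 44, 43])]
108 [([602.0, -44.0, 131.0], [89, 87, 88]), ([591.0, -47.0, 133.0], [47, 41, 41])]
111 [([603.0, -44.0, 124.0], [77, 74, 74]), ([593.0, -52.0, 122.0], [72, 75, 92])]
114 [([660.0, -172.0, 12.0], [29, 33, 44]), ([599.0, -65.0, 105.0], [30, 80, 153])]
117 [([605.0, -50.0, 105.0], [26, 72, 139]), ([594.0, -55.0, 106.0], [24, 80, 154])]
120 [([601.0, -41.0, 106.0], [23, 79, 154]), ([591.0, -47.0, 105.0], [22, 78, 153])]
123 [([597.0, -34.0, 105.0], [21, 79, 154]), ([590.0, -47.0, 98.0], [31, 76, 144])]
126 [([594.0, -26.0, 104.0], [24, 80, 155]), ([628.0, -135.0, 14.0], [76, 81, 96])]
129 [([591.0, -21.0, 101.0], [23, 76, 148]), ([625.0, -128.0, 12.0], [31, 31, 30])]
```

Wrist and side depth agree that the fingertips end at z ≈ 0.122. The reported TCP implies 0.080, so the real fingers stand about 42 mm higher than reported, and they shut just above the bar. The x and y positions match. I'll use the camera heights instead: reopen, go 41 mm lower and check.

>>> drive_tool(deltas=[[70,[0,0,0],0],[70,[0,0,0],0],[70,[0,0,0],0],[70,[0,0,0],0],[70,[12,0,0],0],[70,[12,0,0],0],[70,[10,0,0],0],[70,[6,0,0],0],[70,[0,0,0],0]])

```text
time_s: 7.05
tcp_pos: [0.5999, -0.0551, 0.0546]
tcp_rot: [0.518, 0.481, -0.517, 0.482]
force: [0.3, 0.8, 0.2]
width: 0.694
```

```bash
python3 -c "
from h import *
go([.5995,-.0545,.058],-4)
s=snap('wrist','w4.png');snap('side','s4.png')
a=cv2.imread('pics/s4.png')[60:160,260:400]
cv2.imwrite('pics/z4.png',np.vstack([cv2.resize(s['color'],(480,300)),cv2.resize(a,(420,300),interpolation=0)] if 0 else [np.hstack([cv2.resize(s['color'],(480,300)),cv2.resize(a,(320,300),interpolation=0)])]))
"
```

```text
t 7.05 pos [ 0.5999 -0.0551  0.0546] yaw y -4.12 down [ 0.002 -0.    -1.   ] F [0.3 0.8 0.2] w 0.6941808078670324 tool delta mm [-3.4 -0.4 -0.6] turn -0.0021 j6 -0.06
```

View pics/z4.png

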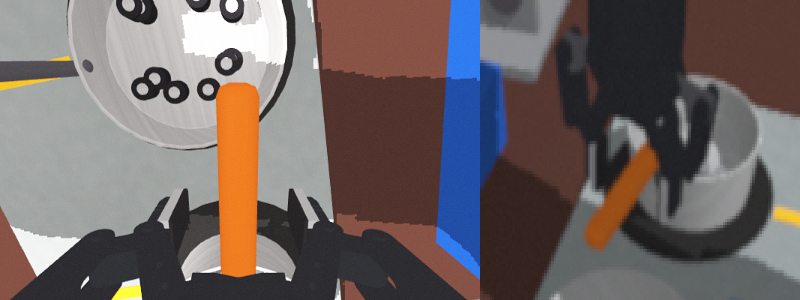

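The fingers now straddle the bar: in the composite the bar is at column 238, with the fingers at 180 and 296. The side crop also shows them on both sides of it. Closing.

>>> drive_tool(deltas=[[30,[0,0,0],0],[10,[0,0,0],0],[0,[0,0,0],0],[0,[0,0,0],0],[0,[0,0,0],0]], newtons=40)

```text
time_s: 7.78
tcp_pos: [0.6006, -0.0552, 0.0565]
tcp_rot: [0.519, 0.48, -0.517, 0.483]
force: [-0.1, 0.3, -1.1]
width: 0.223
```

```bash
python3 -c "
from h import *
go([.5995,-.0545,.058],-4)
s=snap('side','s5.png');P=cloud(s)
hsv=cv2.cvtColor(s['color'],cv2.COLOR_BGR2HSV)
m=(hsv[...,0]<18)&(hsv[...,1]>180)&(P[...,2]>.085)&(P[...,2]<.2)&(hsv[...,2]>120)
print(np.percentile(P[m][:,2],[50,90]))
"
```

```text
t 7.775 pos [ 0.6006 -0.0552  0.0565] yaw y -4.12 down [ 0.004 -0.001 -1.   ] F [-0.1  0.3 -1.1] w 0.2233086235443707 tool delta mm [-1.5 -1.2 -0.6] turn -0.0022 j6 -0.06
[0.10458796 0.10630748]
```

Width 0.223 is 19 mm, which matches the bar, so it is gripped. Starting the swing.

>>> drive_tool(deltas=[[0,[0,-8.7,0.3],-0.07],[0,[0,-8.7,0.3],-0.07],[0,[0,-8.7,0.3],-0.07],[0,[0,-8.7,0.3],-0.07],[0,[0,-8.7,0.3],-0.07],[0,[0,-8.7,0.3],-0.07]])

```text
time_s: 8.57
tcp_pos: [0.5483, -0.0624, 0.0564]
tcp_rot: [0.403, 0.58, -0.401, 0.583]
force: [-0.3, 0.6, -0.1]
width: 0.224
```

```bash
cat >> h.py <<'E'
C=np.array([.5917,-.1789])
def arc():
    a=arm.state(); M=Ro.from_quat(a['tcp_rot']).as_matrix()
    y=np.degrees(np.arctan2(M[1,1],M[0,1])); th=np.radians(y+90)
    go([*(C+.124*np.array([np.cos(th),np.sin(th)])),.0565],96.7)
E
python3 -c "
from h import *
arc(); snap('side','s6.png')"
```

```text
t 8.575 pos [ 0.5483 -0.0624  0.0564] yaw y 20.7 down [ 0.005 -0.    -1.   ] F [-0.3  0.6 -0.1] w 0.22372874095315232 tool delta mm [-0.1 -0.6  0.3] turn -1.3264 j6 -0.52
```

View pics/s6.png

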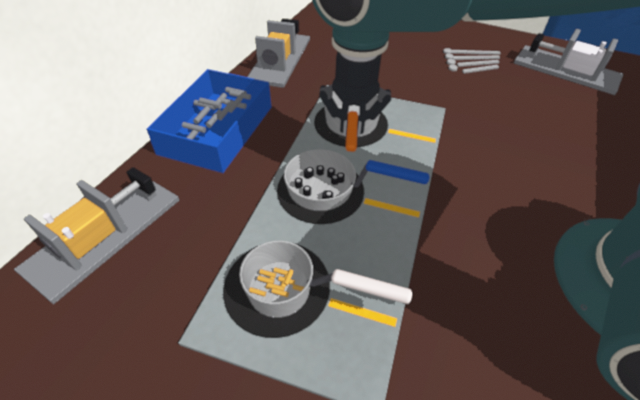

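The handle now points down-right in the side view, at about (352,130), with the pan still on its mat. Tracking error is under 1 mm, so I'm continuing.

>>> drive_tool(deltas=[[0,[0,-8.7,0.3],-0.07],[0,[0,-8.7,0.3],-0.07],[0,[0,-8.7,0.3],-0.07],[0,[0,-8.7,0.3],-0.07],[0,[0,-8.7,0.3],-0.07],[0,[0,-8.7,0.3],-0.07],[0,[0,-8.7,0.3],-0.07],[0,[0,-8.7,0.3],-0.07],[0,[0,-8.7,0.3],-0.07]])

```text
time_s: 9.75
tcp_pos: [0.4873, -0.1121, 0.0564]
tcp_rot: [0.198, 0.677, -0.197, 0.681]
force: [0.4, 0.4, -0.0]
width: 0.226
```

```bash
python3 -c "
from h import *
arc(); snap('side','s7.png')"
```

```text
t 9.75 pos [ 0.4873 -0.1121  0.0564] yaw y 57.52 down [ 0.005 -0.    -1.   ] F [ 0.4  0.4 -0. ] w 0.22565223494269102 tool delta mm [-0.1 -0.3 -0. ] turn -0.6838 j6 -1.28
```

View pics/s7.png

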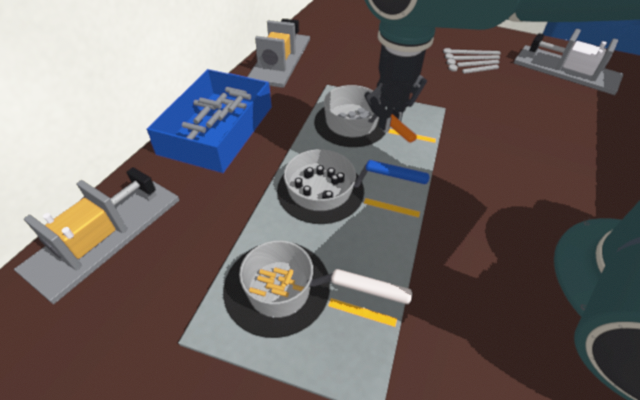

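>>> drive_tool(deltas=[[0,[0,-8.7,0.3],-0.07],[0,[0,-8.7,0.3],-0.07],[0,[0,-8.7,0.3],-0.07],[0,[0,-8.7,0.3],-0.07],[0,[0,-8.7,0.3],-0.07],[0,[0,-8.7,0.3],-0.07],[0,[0,-8.7,0.3],-0.07],[0,[0,-8.7,0.3],-0.07],[0,[0,-8.7,0.3],-0.07],[0,[0,-6,0.2],-0.05],[0,[0,0,0],0]])

```text
time_s: 11.18
tcp_pos: [0.4699, -0.1937, 0.0564]
tcp_rot: [-0.04, 0.704, 0.041, 0.708]
force: [-1.1, 1.4, 0.1]
width: 0.226
```

```bash
python3 -c "
from h import *
arc(); s=snap('side','s8.png');P=cloud(s)
hsv=cv2.cvtColor(s['color'],cv2.COLOR_BGR2HSV)
m=(hsv[...,0]<18)&(hsv[...,1]>180)&(P[...,2]>.085)&(P[...,2]<.2)&(hsv[...,2]>120)
q=P[m];q=q[q[:,2]>.1];print(len(q),np.percentile(q[:,2],[10,50,90])); l=cv2.fitLine((q[:,:2]*1000).astype(np.float32),2,0,.01,.01).ravel();print(l,np.degrees(np.arctan2(l[1],l[0])))"
```

```text
t 11.175 pos [ 0.4699 -0.1937  0.0564] yaw y 96.55 down [ 0.005  0.002 -1.   ] F [-1.1  1.4  0.1] w 0.22567664715109717 tool delta mm [-0.1  0.8 -1.3] turn -0.0026 j6 -2.13
254 [0.1011349  0.10459581 0.10622775]
[ 9.9180394e-01  1.2776907e-01  4.4570700e+02 -1.9122940e+02] 7.340694
```

View pics/s8.png

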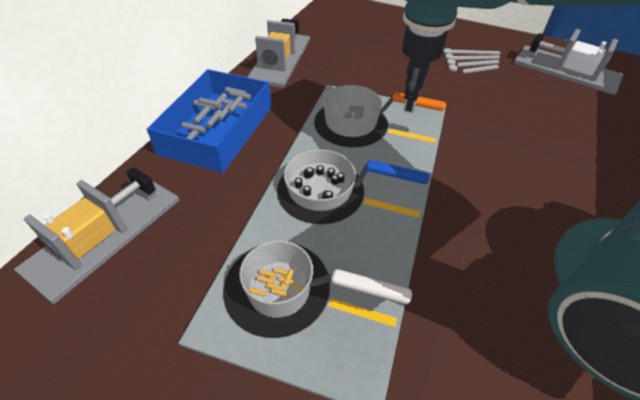

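The handle now lies along the stripe at 7.3°, against 6.7° for the stripe. I'll release, go straight up, and move clear to the right for a top view.

>>> drive_tool(deltas=[[20,[0,0,0],0],[35,[0,0,0],0],[55,[0,0,0],0],[55,[0,0,0],0],[55,[-10,0,0],0],[55,[-20,0,0],0],[55,[-30,0,0],0],[55,[-40,0,0],0],[55,[-40,0,0],0],[55,[-40,0,0],0],[55,[0,-40,0],0],[55,[0,-40,0],0],[55,[0,-40,0],0],[55,[0,-40,0],0],[55,[0,-40,0],0],[55,[0,-40,0],0],[55,[0,0,0],0]])

```text
time_s: 13.35
tcp_pos: [0.4958, -0.439, 0.2652]
tcp_rot: [-0.043, 0.699, 0.036, 0.713]
force: [1.6, 0.6, -0.3]
width: 0.549
```

```bash
python3 -c "
from h import *
go([0,0,0]); snap('top','t9.png')"
```

```text
t 13.35 pos [ 0.4958 -0.439   0.2652] yaw y 96.4 down [ 0.02  -0.007 -1.   ] F [ 1.6  0.6 -0.3] w 0.5489373221908237 tool delta mm [ 252.1  494.  -448.6] turn None j6 -2.45
```

View pics/t9.png

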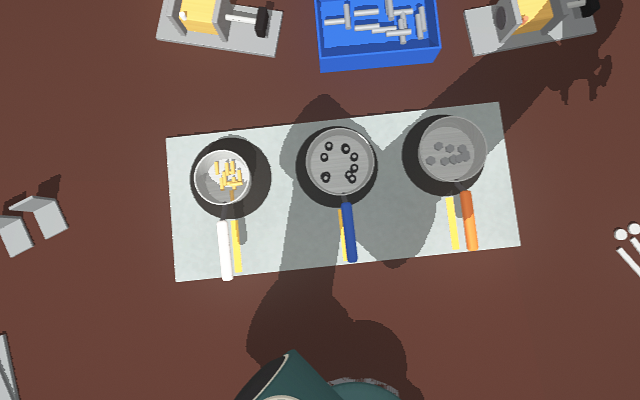

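```bash
python3 -c "
from h import *
s=snap('top'); P=cloud(s); hsv=cv2.cvtColor(s['color'],cv2.COLOR_BGR2HSV)
H,S,V=[hsv[...,i].astype(int) for i in range(3)]
row,col=np.indices(H.shape)
m=(H<22)&(S>130)&(V>80)&(row>185)&(row<255)&(col>458)&(col<482)&(P[...,2]>.085)
v,u=np.nonzero(m); W=np.array([ray(s,(a,b),.105)[:2] for a,b in zip(u,v)])*1000
print(cv2.minAreaRect(W.astype(np.float32)),np.median(P[m][:,2])); l=cv2.fitLine(W.astype(np.float32),2,0,.01,.01).ravel(); a=np.arctan2(l[1],l[0]);d=np.array([np.cos(a),np.sin(a)]); d*=-np.sign(d[0])
print('ang',np.degrees(a),'pan centre',l[2:]-140*d)
for n,(cx,cy),zr in(('o',(451,149),.064),('b',(340,160),.048),('w',(222,178),.068)):
    mm=((col-cx)**2+(row-cy)**2<50**2)&(abs(P[...,2]-zr)<.004)
    v,u=np.nonzero(mm); W=np.array([ray(s,(a,b),zr)[:2] for a,b in zip(u,v)])*1000
    sol=np.linalg.lstsq(np.c_[2*W,np.ones(len(W))],(W**2).sum(1),rcond=None)[0]; 
    print(n,len(W),sol[:2].round(1),np.sqrt(sol[2]+sol[:2]@sol[:2]).round(1))
"
```

```text
((454.07513427734375, -192.48126220703125), (108.18115234375, 19.543012619018555), 6.660490036010742) 0.10355173756800044
ang 6.500405 pan centre [ 592.7484  -176.60945]
o 403 [ 592.5 -178.4] 63.0
b 381 [568.9  39.1] 65.7
w 330 [532.  266.7] 52.2
```

```bash
python3 -c "
from workcell import close_job
close_job()"
```

```text
the job is handed in; nothing more can be done
```

I swung the orange handle about 100° inward until it points along its stripe, let go, moved the arm clear and handed the job in at about 13.4 s of the 32 s allowed.

**Last checks (top view, after release):**

| Check | Result |
|---|---|
| Orange handle direction | 6.5°, against 6.7° for the stripe |
| Orange pan position | about 2–5 mm from its start |
| Orange handle height | top at about 0.104 m, as at the start, so the pan stands flat |
| Blue and white pan positions | within 0.2 mm of their start |
| Arm | about 0.25 m to the side and well above the pans, touching nothing |

I did not re-measure the blue and white handle angles at the end. In the last picture they look as they did at the start.

**What disagreed:**
- **Missed first grasp:** the gripper shut just above the bar without touching it. The camera depth put the real fingertips about 42 mm higher than the reported tool position implied. I lowered by the camera heights instead, and the second grasp held at 19 mm, which matches the 20 mm bar.
- **Force reading:** it stayed near zero throughout, even during the swing, so I did not rely on it.

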